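Make up two repair kits from the bench stock

ROBOT

A 6-joint arm with a two-finger parallel gripper is mounted at the origin on the work surface. World frame = base frame: x ahead of the robot, y to its left, z up, the work surface at z = 0. Lengths are in m, angles in rad, forces in N, time in s.
With the tool pointing down it reaches from about 0.275 to 0.75 m from the base axis. Payload 10.2 kg.
Tool frame: the origin (TCP) lies at the very end of the fingers, on their centre line; the grasp point (between the pads) lies 19 mm behind it (r.pinch_z is the distance from the TCP to the grasp point, in m); z points along the fingers, y is the line along which they close (so a half turn about z gives the same grasp; the last joint's range is limited). The gripper opens to 85 mm and grips with 20 to 120 N. Pads are 22 mm wide; open, the fingers measure 114 mm over their backs; the gripper's body (76 mm by 85 mm) begins 54 mm behind the grasp point. The pads swing forward as they close: fully open they stand 13 mm farther back than shut.
Start: joints at [1.002, 0.313, 1.498, -0, 1.331, -0.223], TCP at [0.178, 0.494, 0.231] pointing down, gripper open.
Joint ranges: [-2.94, 2.94], [-0.97, 2.17], [0.19, 2.56], [-1.23, 4.37], [0.02, 3.11], [-2.88, 2.88]. Speed limits (rad/s): [2.39, 2.39, 3.01, 3.14, 3.14, 3.14].

INTERFACE

Orientations are given as a rotation vector (axis times angle).
In Python, from plant import r gives the robot as it stands. The module is installed in compiled form; this text tells all that it offers.
- The arm moves only by the shell command python3 -m jog 'ROWS' [FORCE]. ROWS is JSON, a list of rows, each an object of numbers: "tx", "ty", "tz": the shift along the tool's x, y, z in cm; "rx", "ry", "rz": the turn, a rotation vector about the tool's x, y, z in degrees; "fingers": the finger opening in cm, from 0 to 8.54. A call has 1 to 12 rows; each row is the pose to reach, as a shift and turn from the pose commanded when the call began, along the tool's axes at that moment; what a row does not reach only later rows make up. A row lasts 1/12 s, in which the tool goes at most 41.7 mm and 7.16 degrees, less where a joint would pass 70% of its speed; a pose out of reach is approached as far as the arm can. A call with a gripper value outside its range is refused whole. The fingers move at their own pace and stop on an object; FORCE is the grip in N (left out, the last holds). Time passes only in rows, so rows that repeat a pose let the fingers close. It gives the time, the measured TCP pose, the force, the opening and the grip force at its end, in the units of the state.
- r.get_obs(): the state, without advancing time (a new reading comes with each control period).
- r.grab_frame(name): name is "side" or "top" or "wrist"; returns a dict with "color" (400x640x3 uint8, red, green, blue), "fx", "fy", "cx", "cy" (pixels), "position" and "orientation" of the camera in the world; the wrist camera has in their place "T_tool_cam" (4x4, takes a point from camera to tool coordinates, whose origin is the TCP and whose axes are the flange's). Camera axes: x right, y up, looking along -z (the intrinsics and any distortion apply to the point x, -y, -z); pixel columns grow to the right and rows downward; lengths in m; the calibration is good to about 2 mm. A picture is of the moment at which its call begins: read the wrist's pose just before it. There is no depth.
- r.job_done(): hands the job in; it is judged then, once.
The state is a dict: "time": time; "joints": joint angles; "qd": joint speeds; "effort": joint torques, N m; "eef_pos": TCP position; "orientation": TCP orientation; "wrist_force": force on the tool from outside, world axes, zero at the start; "wrist_torque": the same for the moment, N m; "grip_width": finger opening in m; "grasp_force": force on a finger pad.
Only numpy, scipy, OpenCV 4.12 (cv2) and the standard library are available. Lean on these libraries where they do the work, as an engineer would, in place of code of your own. Each camera call takes 0.05 s, during which the arm holds its last target. There are 200 camera calls.

TASK

Make up the two repair kits from the parts standing on the bench: the transformer, the blue capacitor and the aluminium heatsink go in the red tray, the green capacitor and the orange relay in the yellow tray. Stand each part upright on the tray floor, one to a compartment (any compartment of the right tray will do), and let go. Leave the black spare capacitor, the mug and the test meter where they are.

Things in the scene. Friction and masses are not known exactly. Their poses are not given: they have to be found in the camera images.
- transformer_center (a point): small transformer, 40 (x) x 36 (y) x 45 tall: dark steel core plate standing in its middle, the full 40 long, 20 thick and 45 tall, through a copper coil block 28 (x) x 36 (y) x 33 tall, centred on it. Can be gripped across the ends of the core (along x) or across the coil (along y). Loose, about 240 g. The point is its centre, half-way up (22.5 above its foot); z is up and x, y lie along its sides (sizes in mm).
- blue_cap_center (a point): upright round capacitor can, 36 diameter x 52 tall, blue sleeve with a small bare aluminium disc in the middle of its top and a thin white stripe on its side; for the red tray. Loose, about 80 g. The point is its centre, half-way up (26 above its foot); z is up along the can (sizes in mm).
- heatsink_center (a point): bare aluminium heatsink, 40 (x) x 38 (y) x 45 tall, a base with seven upright fins; solid enough to be gripped across either pair of sides. Loose, about 100 g. The point is its centre, half-way up (22.5 above its foot); z is up and x, y lie along its sides (sizes in mm).
- green_cap_center (a point): upright round capacitor can, 36 diameter x 52 tall, green sleeve with a small bare aluminium disc in the middle of its top and a thin white stripe on its side; for the yellow tray. Loose, about 80 g. The point is its centre, half-way up (26 above its foot); z is up along the can (sizes in mm).
- relay_center (a point): plug-in relay, an orange plastic block 38 x 38 x 45 tall with a black foot and a white mark on top. Loose, about 70 g. The point is its centre, half-way up (22.5 above its foot); z is up and x, y lie along its sides (sizes in mm).
- black_cap_center (a point): upright round capacitor can, 36 diameter x 52 tall, black sleeve with a small bare aluminium disc in the middle of its top and a thin white stripe on its side; a spare that stays in the stock. Loose, about 80 g. The point is its centre, half-way up (26 above its foot); z is up along the can (sizes in mm).
- red_tray: red plastic kit tray, fixed to the bench, lying flat: 214 long (its y) x 74 wide (its x), 14 high over all. Three equal compartments in a row along its y, each 66 x 66 inside, with centres at x = 0, y = -70, 0 and +70; floor 4 thick, rim and dividers 4 wide and 14 high from the bench. Origin at the centre of its underside; it may be turned about the vertical and may lie left or right (sizes in mm).
- yellow_tray: yellow plastic kit tray, fixed to the bench, lying flat: 144 long (its y) x 74 wide (its x), 14 high over all. Two equal compartments in a row along its y, each 66 x 66 inside, with centres at x = 0, y = -35 and +35; floor 4 thick, rim and dividers 4 wide and 14 high from the bench. Origin at the centre of its underside; it may be turned about the vertical and may lie left or right (sizes in mm).
- mug: white mug, 80 across, 85 tall, with a handle, standing on the bench beside the work; to be left alone. Origin at the centre of its underside (sizes in mm).
- meter: grey hand-held test meter lying flat, 150 (x) x 75 (y) x 40 tall with its black dial; to be left alone. Origin at the centre of its underside (sizes in mm).

How it is judged:
At the end, for the whole second after the job is handed in: Each part in a compartment of its tray: centre within 30 mm of the tray's long centre line and inside its ends, foot within 5 mm of the tray floor, tilt under 0.12 rad, at rest. Black capacitor within 15 mm, mug and meter within 20 mm of where they began (x of transformer_center in the frame of red_tray between -0.03 and 0.03 m and y of transformer_center in the frame of red_tray between -0.1 and 0.1 m and z of transformer_center in the frame of red_tray between 0.0215 and 0.0315 m and angle between each of transformer_center, blue_cap_center, heatsink_center, green_cap_center, relay_center's own z axis and vertical below 0.12 rad and linear speed of each of transformer, blue_cap, heatsink, green_cap, relay below 0.02 m/s and angular speed of each of transformer, blue_cap, heatsink, green_cap, relay below 0.2 rad/s and x of blue_cap_center in the frame of red_tray between -0.03 and 0.03 m and y of blue_cap_center in the frame of red_tray between -0.1 and 0.1 m and z of blue_cap_center in the frame of red_tray between 0.025 and 0.035 m and x of heatsink_center in the frame of red_tray between -0.03 and 0.03 m and y of heatsink_center in the frame of red_tray between -0.1 and 0.1 m and z of heatsink_center in the frame of red_tray between 0.0215 and 0.0315 m and x of green_cap_center in the frame of yellow_tray between -0.03 and 0.03 m and y of green_cap_center in the frame of yellow_tray between -0.065 and 0.065 m and z of green_cap_center in the frame of yellow_tray between 0.025 and 0.035 m and x of relay_center in the frame of yellow_tray between -0.03 and 0.03 m and y of relay_center in the frame of yellow_tray between -0.065 and 0.065 m and z of relay_center in the frame of yellow_tray between 0.0215 and 0.0315 m and distance of black_cap_center from where it was at the start of the episode below 0.015 m and distance of each of mug, meter from where it was at the start of the episode below 0.02 m); the robot touches nothing.
It fails at once if the black spare capacitor is moved by more than 15 mm (distance of black_cap_center from where it was at the start of the episode above 0.015 m).
It fails at once if the mug is moved by more than 20 mm (distance of mug from where it was at the start of the episode above 0.02 m).
It fails at once if the test meter is moved by more than 20 mm (distance of meter from where it was at the start of the episode above 0.02 m).
It also fails if it takes over 118 s, if anything falls off the work surface, if the arm or the gripper's body presses on something with over 40 N, if the wrist force passes 120 N, or if a joint passes its speed limit or range.

## Working session

There is one attempt and no reset: what is moved stays moved. The work goes in short steps, Python scripts to look and compute and a shell command to move; the robot and the scene stay as the last step left them, time stands still between calls to the robot, and variables do not carry over. Pictures are saved under pics/ and viewed, at most 14 in all, crops included, and the job is handed in when it is done.

```bash
mkdir -p pics; cat > h.py <<'E'
import numpy as np, cv2
from scipy.spatial.transform import Rotation as R
from plant import r
def grab(name):
    o=r.get_obs(); f=r.grab_frame(name)
    if 'T_tool_cam' in f:
        T=np.eye(4);T[:3,:3]=R.from_rotvec(o['orientation']).as_matrix();T[:3,3]=o['eef_pos'];T=T@np.array(f['T_tool_cam'])
        f['P'],f['M']=T[:3,3],T[:3,:3]
    else:
        q=np.array(f['orientation']);f['P']=np.array(f['position'])
        f['M']=R.from_rotvec(q).as_matrix() if q.size==3 else q
    return f
def save(f,n): cv2.imwrite('pics/'+n,f['color'][:,:,::-1])
def cast(f,u,v,z):
    d=f['M']@np.array([(u-f['cx'])/f['fx'],-(v-f['cy'])/f['fy'],-1.])
    return f['P']+d*(z-f['P'][2])/d[2]
def proj(f,p):
    c=f['M'].T@(np.array(p)-f['P']); return f['cx']+f['fx']*c[0]/-c[2], f['cy']-f['fy']*c[1]/-c[2]
E
python3 - <<'E'
from h import *
o=r.get_obs();print(o)
for n in('top','side'):
    f=grab(n);save(f,n+'0.png');print({k:v for k,v in f.items() if k!='color'})
E
```

```text
{'time': 0.0, 'joints': array([ 1.00160053e+00,  3.13446980e-01,  1.49841013e+00, -2.70573918e-05,
        1.33099307e+00, -2.23402746e-01]), 'qd': array([ 5.60103437e-04,  1.78272062e-03, -3.09654189e-05,  3.22046616e-04,
       -5.98232086e-04,  8.65902139e-04]), 'effort': array([-1.60439591e-03, -4.12270617e+01, -2.59728760e+01, -2.91892275e-04,
        4.42102042e-03,  2.53130423e-05]), 'eef_pos': array([0.17782799, 0.49370367, 0.23074677]), 'orientation': array([-5.40378910e-01, -3.09430028e+00,  1.83788537e-03]), 'wrist_force': array([-0.29017315,  0.25225014,  0.25059528]), 'wrist_torque': array([-0.02029551,  0.00991227, -0.04104445]), 'grasp_force': 0.0, 'grip_width': 0.08566659039063065}
{'fx': 407.80502706795056, 'fy': 407.80502706795056, 'cx': 320.0364313922435, 'cy': 197.3118284123161, 'position': array([0.45891108, 0.00257611, 1.29381333]), 'orientation': array([ 0.054315  , -0.04603536, -1.55817634]), 'P': array([0.45891108, 0.00257611, 1.29381333]), 'M': array([[ 0.01219313,  0.99788087, -0.0639148 ],
       [-0.9999137 ,  0.01185539, -0.00566092],
       [-0.00489119,  0.06397831,  0.9979393 ]])}
{'fx': 461.7923824736076, 'fy': 461.7923824736076, 'cx': 320.6382841790108, 'cy': 197.49813076729146, 'position': array([ 0.06474549, -0.84932461,  0.74294108]), 'orientation': array([ 0.9262352 , -0.23754998, -0.47859118]), 'P': array([ 0.06474549, -0.84932461,  0.74294108]), 'M': array([[ 0.87035295,  0.29254001, -0.39611373],
       [-0.49238533,  0.50636979, -0.70791689],
       [-0.00651399,  0.81117814,  0.58476285]])}
```

View pics/top0.png

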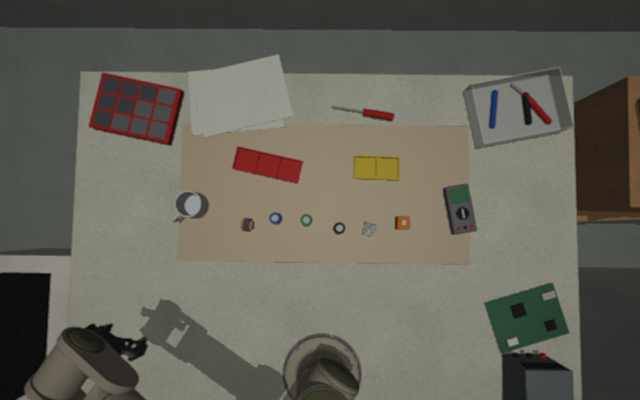

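View pics/side0.png

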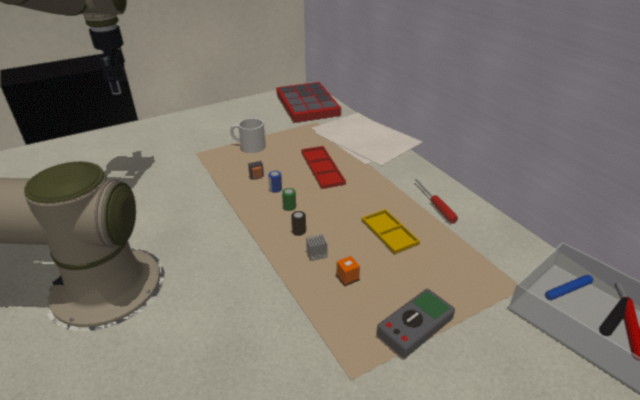

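Top view: row of parts: transformer (248,225), blue (276,217), green (307,220), black (339,228), heatsink (369,229) and relay (402,223). The red tray is at (267,165), yellow at (376,168), mug (191,206) and meter (460,209). Side view agrees.

```bash
python3 - <<'E'
from h import *
f=grab('top')
for n,u,v,z in[('tr',248,225,.045),('blue',276,217,.052),('green',307,220,.052),('black',339,228,.052),('heat',369,229,.045),('relay',402,223,.045),('mug',191,206,.085)]:
    print(n,cast(f,u,v,z).round(3))
hsv=cv2.cvtColor(f['color'],cv2.COLOR_RGB2HSV)
for n,lo,hi,roi in[('red',(0,150,60),(8,255,255),(225,140,310,190)),('yellow',(20,150,60),(35,255,255),(340,145,410,190))]:
    m=cv2.inRange(hsv,lo,hi);k=np.zeros_like(m);k[roi[1]:roi[3],roi[0]:roi[2]]=255;m&=k
    p=cv2.minAreaRect(max(cv2.findContours(cv2.morphologyEx(m,cv2.MORPH_CLOSE,np.ones((3,3))),0,1)[0],key=cv2.contourArea))
    b=np.array([cast(f,*c,.014)[:2] for c in cv2.boxPoints(p)])
    print(n,cast(f,*p[0],.014).round(4),b.round(3).tolist(),np.linalg.norm(np.diff(b,axis=0),axis=1).round(3))
o=r.get_obs()
print(R.from_rotvec(o['orientation']).as_matrix().round(3))
g=grab('wrist');save(g,'w0.png');print(g['T_tool_cam'],g['fx'],g['cx'],g['cy'])
E
```

```text
tr [0.451 0.229 0.045]
blue [0.477 0.143 0.052]
green [0.469 0.048 0.052]
black [ 0.446 -0.049  0.052]
heat [ 0.444 -0.141  0.045]
relay [ 0.463 -0.242  0.045]
mug [0.506 0.392 0.085]
red [0.6428 0.1789 0.014 ] [[0.63, 0.288], [0.7, 0.275], [0.656, 0.069], [0.586, 0.084]] [0.071 0.21  0.071]
yellow [ 0.638  -0.1657  0.014 ] [[0.604, -0.094], [0.676, -0.096], [0.672, -0.238], [0.6, -0.235]] [0.072 0.142 0.072]
[[-0.941  0.339 -0.001]
 [ 0.339  0.941 -0.001]
 [ 0.    -0.001 -1.   ]]
[[ 1.34060257e-03  9.56612787e-01  2.91359190e-01  7.41889117e-02]
 [ 9.99999097e-01 -1.31103357e-03 -2.96712410e-04 -4.80475247e-04]
 [ 9.81427928e-05  2.91359325e-01 -9.56613681e-01 -1.43398172e-01]
 [ 0.00000000e+00  0.00000000e+00  0.00000000e+00  1.00000000e+00]] 309.66200863841203 318.46381089532076 201.39988099572662
```

```bash
python3 -m jog '[{"tx":-45,"ty":-30,"tz":-5,"rz":70,"fingers":8.5},{"tx":-45,"ty":-30,"tz":-5,"rz":70},{"tx":-45,"ty":-30,"tz":-5,"rz":70},{"tx":-45,"ty":-30,"tz":-5,"rz":70},{"tx":-45,"ty":-30,"tz":-5,"rz":70},{"tx":-45,"ty":-30,"tz":-5,"rz":70},{"tx":-45,"ty":-30,"tz":-5,"rz":70},{"tx":-45,"ty":-30,"tz":-5,"rz":70},{"tx":-45,"ty":-30,"tz":-5,"rz":70},{"tx":-45,"ty":-30,"tz":-5,"rz":70},{"tx":-45,"ty":-30,"tz":-5,"rz":70},{"tx":-45,"ty":-30,"tz":-5,"rz":70}]'
python3 -m jog '[{"tx":0},{"tx":0},{"tx":0}]'
```

```text
invalid input
invalid input
```

```bash
python3 -m jog '[{"tx":0,"ty":0,"tz":0,"rx":0,"ry":0,"rz":0,"fingers":8.5}]'; python3 -m jog -h | head
```

```text
time: 0.28
eef_pos: [0.1779, 0.4939, 0.2311]
orientation: [-0.54, -3.095, 0.001]
wrist_force: [0.2, -0.6, 0.7]
grip_width: 0.085
grasp_force: 0.0invalid input: not JSON, or not a number
```

All keys are needed.

```bash
python3 -m jog '[{"tx":-45,"ty":-30,"tz":-5,"rx":0,"ry":0,"rz":70,"fingers":8.5},{"tx":-45,"ty":-30,"tz":-5,"rx":0,"ry":0,"rz":70,"fingers":8.5},{"tx":-45,"ty":-30,"tz":-5,"rx":0,"ry":0,"rz":70,"fingers":8.5},{"tx":-45,"ty":-30,"tz":-5,"rx":0,"ry":0,"rz":70,"fingers":8.5},{"tx":-45,"ty":-30,"tz":-5,"rx":0,"ry":0,"rz":70,"fingers":8.5},{"tx":-45,"ty":-30,"tz":-5,"rx":0,"ry":0,"rz":70,"fingers":8.5},{"tx":-45,"ty":-30,"tz":-5,"rx":0,"ry":0,"rz":70,"fingers":8.5},{"tx":-45,"ty":-30,"tz":-5,"rx":0,"ry":0,"rz":70,"fingers":8.5},{"tx":-45,"ty":-30,"tz":-5,"rx":0,"ry":0,"rz":70,"fingers":8.5},{"tx":-45,"ty":-30,"tz":-5,"rx":0,"ry":0,"rz":70,"fingers":8.5},{"tx":-45,"ty":-30,"tz":-5,"rx":0,"ry":0,"rz":70,"fingers":8.5},{"tx":-45,"ty":-30,"tz":-5,"rx":0,"ry":0,"rz":70,"fingers":8.5}]'
python3 -m jog '[{"tx":0,"ty":0,"tz":0,"rx":0,"ry":0,"rz":0,"fingers":8.5}]'
```

```text
time: 1.28
eef_pos: [0.4749, 0.0917, 0.2777]
orientation: [2.219, 2.224, 0.0]
wrist_force: [0.8, 0.6, -0.7]
grip_width: 0.0848
grasp_force: 0.0
time: 1.37
eef_pos: [0.4772, 0.0886, 0.2773]
orientation: [2.223, 2.217, -0.0]
wrist_force: [-0.4, 0.6, -0.4]
grip_width: 0.0853
grasp_force: 0.0
```

```bash
python3 - <<'E'
from h import *
f=grab('wrist');save(f,'w1.png')
import pickle;pickle.dump(f,open('w1.pkl','wb'))
for n,p in dict(tr=(.451,.229,.045),blue=(.477,.143,.052),green=(.469,.048,.052),black=(.446,-.049,.052),heat=(.444,-.141,.045),red=(.643,.179,.014),yellow=(.638,-.166,.014)).items(): print(n,np.round(proj(f,p)))
E
```

```text
tr [294.  43.]
blue [318. 124.]
green [312. 203.]
black [295. 272.]
heat [295. 326.]
red [452.  93.]
yellow [421. 326.]
```

View pics/w1.png

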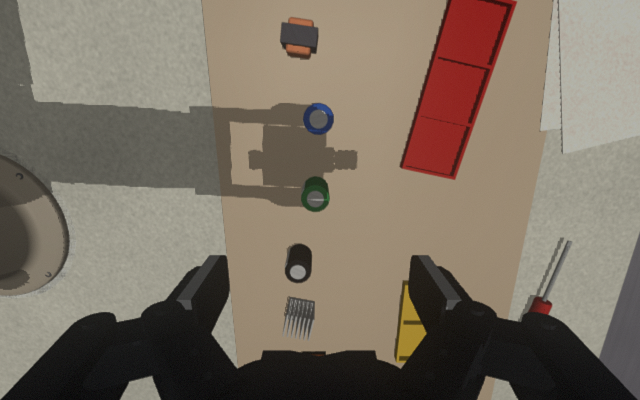

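Wrist view: disc centres blue (319,119), green (316,199), black (298,272), transformer core top ~(299,36), heatsink top ~(300,305); part sides nearly square to the image.

```bash
python3 - <<'E'
from h import *
import pickle;f=pickle.load(open('w1.pkl','rb'))
for n,u,v,z in[('tr',299,36,.045),('blue',319,119,.052),('green',316,199,.052),('black',298,272,.052),('heat',300,305,.045)]:
    print(n,cast(f,u,v,z).round(4))
c=f['color'];hsv=cv2.cvtColor(c,cv2.COLOR_RGB2HSV)
t=c[10:65,270:330].max(2)
cs=max(cv2.findContours((t<85).astype('u1'),0,1)[0],key=cv2.contourArea);print('core',cv2.minAreaRect(cs+[270,10]))
m=cv2.inRange(hsv,(0,150,60),(8,255,255));m[:,:390]=0;m[200:]=0;m[:,530:]=0
cs=max(cv2.findContours(m,0,1)[0],key=cv2.contourArea);q=cv2.approxPolyDP(cs,8,True)[:,0]
print('red',[(p.tolist(),cast(f,*p,.014)[:2].round(3).tolist()) for p in q])
cv2.imwrite('pics/w1c.png',cv2.resize(np.hstack([c[10:70,260:340],c[280:340,260:340]])[:,:,::-1],None,fx=5,fy=5,interpolation=2))
E
```

```text
tr [0.4565 0.2362 0.045 ]
blue [0.4782 0.1489 0.052 ]
green [0.4744 0.0529 0.052 ]
black [ 0.45  -0.049  0.052]
heat [ 0.4512 -0.1055  0.045 ]
core ((298.32000732421875, 40.76000213623047), (37.335235595703125, 32.24407196044922), 8.130102157592773)
red [([515, 1], [0.703, 0.278]), ([494, 0], [0.679, 0.279]), ([511, 6], [0.7, 0.273]), ([493, 56], [0.687, 0.22]), ([507, 7], [0.695, 0.272]), ([450, 0], [0.629, 0.279]), ([403, 168], [0.59, 0.084]), ([455, 177], [0.661, 0.072])]
```

View pics/w1c.png

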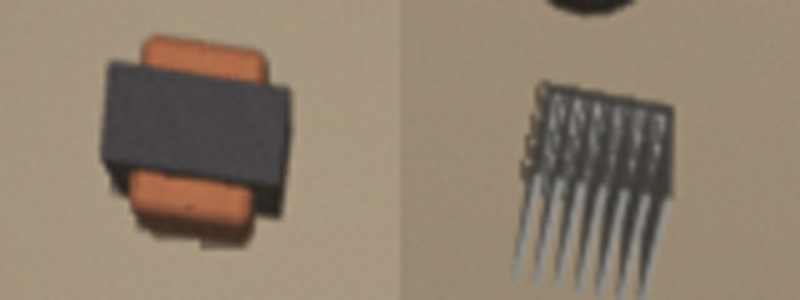

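Crop: transformer core top centre at pixel (299.6,35), turned about 8° clockwise; heatsink fin tips centre about (298.6,327), similarly turned. I'll start with the transformer, gripping along x.

```bash
python3 -m jog '[{"tx":14.8,"ty":-2.2,"tz":15.7,"rx":0,"ry":0,"rz":8,"fingers":8.5},{"tx":14.8,"ty":-2.2,"tz":15.7,"rx":0,"ry":0,"rz":8,"fingers":8.5},{"tx":14.8,"ty":-2.2,"tz":15.7,"rx":0,"ry":0,"rz":8,"fingers":8.5},{"tx":14.8,"ty":-2.2,"tz":15.7,"rx":0,"ry":0,"rz":8,"fingers":8.5},{"tx":14.8,"ty":-2.2,"tz":15.7,"rx":0,"ry":0,"rz":8,"fingers":8.5},{"tx":14.8,"ty":-2.2,"tz":15.7,"rx":0,"ry":0,"rz":8,"fingers":8.5},{"tx":14.8,"ty":-2.2,"tz":15.7,"rx":0,"ry":0,"rz":8,"fingers":8.5},{"tx":14.8,"ty":-2.2,"tz":15.7,"rx":0,"ry":0,"rz":8,"fingers":8.5},{"tx":14.8,"ty":-2.2,"tz":15.7,"rx":0,"ry":0,"rz":8,"fingers":8.5}]'
python3 - <<'E'
from h import *
f=grab('wrist');save(f,'w2.png');print(r.get_obs()['eef_pos'],proj(f,(.457,.237,.045)),proj(f,(.478,.149,.052)))
E
```

```text
time: 2.17
eef_pos: [0.4523, 0.2413, 0.1218]
orientation: [2.367, 2.064, 0.003]
wrist_force: [-0.2, -0.1, 0.4]
grip_width: 0.0847
grasp_force: 0.0
[0.45246924 0.24108938 0.12184778] (np.float64(325.043524568849), np.float64(214.5839060908894)) (np.float64(364.8966864392963), np.float64(315.6818618292091))
```

View pics/w2.png

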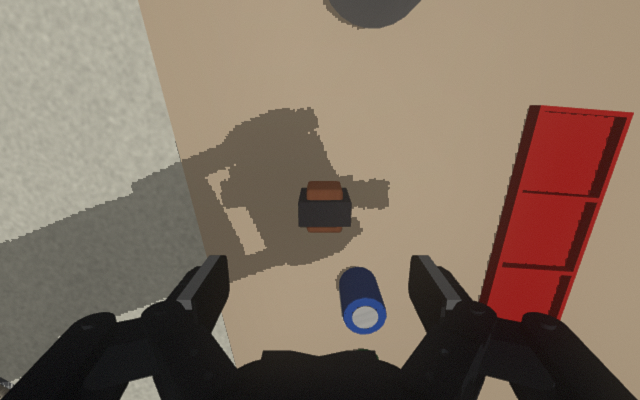

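Wrist view: core top at about (325,215) and blue disc at (365,317), both as predicted within a pixel or two. Descend and grip.

```bash
python3 -m jog '[{"tx":-0.3,"ty":0.5,"tz":4,"rx":0,"ry":0,"rz":0,"fingers":8.5},{"tx":-0.3,"ty":0.5,"tz":8,"rx":0,"ry":0,"rz":0,"fingers":8.5},{"tx":-0.3,"ty":0.5,"tz":11,"rx":0,"ry":0,"rz":0,"fingers":8.5},{"tx":-0.3,"ty":0.5,"tz":11,"rx":0,"ry":0,"rz":0,"fingers":8.5},{"tx":-0.3,"ty":0.5,"tz":11,"rx":0,"ry":0,"rz":0,"fingers":3},{"tx":-0.3,"ty":0.5,"tz":11,"rx":0,"ry":0,"rz":0,"fingers":3},{"tx":-0.3,"ty":0.5,"tz":11,"rx":0,"ry":0,"rz":0,"fingers":3},{"tx":-0.3,"ty":0.5,"tz":11,"rx":0,"ry":0,"rz":0,"fingers":3},{"tx":-0.3,"ty":0.5,"tz":11,"rx":0,"ry":0,"rz":0,"fingers":3},{"tx":-0.3,"ty":0.5,"tz":11,"rx":0,"ry":0,"rz":0,"fingers":3}]' 40
```

```text
time: 3.05
eef_pos: [0.4573, 0.2382, 0.0125]
orientation: [2.366, 2.064, 0.005]
wrist_force: [-0.4, -1.7, 8.5]
grip_width: 0.0392
grasp_force: 40.6
```

```bash
python3 -m jog '[{"tx":0,"ty":0,"tz":-3,"rx":0,"ry":0,"rz":0,"fingers":3},{"tx":0,"ty":2,"tz":-6,"rx":0,"ry":0,"rz":2,"fingers":3},{"tx":1,"ty":6,"tz":-6,"rx":0,"ry":0,"rz":4,"fingers":3},{"tx":2,"ty":10,"tz":-6,"rx":0,"ry":0,"rz":4,"fingers":3},{"tx":3,"ty":14,"tz":-6,"rx":0,"ry":0,"rz":4,"fingers":3},{"tx":3.9,"ty":17.5,"tz":-6,"rx":0,"ry":0,"rz":4,"fingers":3},{"tx":3.9,"ty":20,"tz":-6,"rx":0,"ry":0,"rz":4,"fingers":3},{"tx":3.9,"ty":20,"tz":-6,"rx":0,"ry":0,"rz":4,"fingers":3},{"tx":3.9,"ty":20,"tz":-6,"rx":0,"ry":0,"rz":4,"fingers":3}]'
python3 - <<'E'
from h import *
f=grab('wrist');save(f,'w3.png')
c=[.645,.18]
for k in(-.07,0,.07): print(proj(f,(.645+.209*k,.18+.978*k,.004)))
for a,b in((-1,-1),(-1,1),(1,-1),(1,1)): print('corner',proj(f,(.645+.978*.037*a+.209*.107*b,.18-.209*.037*a+.978*.107*b,.014)))
E
```

```text
time: 3.8
eef_pos: [0.66, 0.249, 0.0702]
orientation: [-2.439, -1.98, 0.0]
wrist_force: [-0.7, 1.1, -3.0]
grip_width: 0.0396
grasp_force: 42.6
(np.float64(317.22276785716303), np.float64(370.98177594517136))
(np.float64(317.56289023365713), np.float64(299.7393944506733))
(np.float64(317.9654315493625), np.float64(215.42267799000896))
corner (np.float64(273.62861133084806), np.float64(414.95877241386563))
corner (np.float64(261.4129864081862), np.float64(166.71687658517027))
corner (np.float64(360.38121054251013), np.float64(415.2712614773325))
corner (np.float64(374.95366704782873), np.float64(167.271867167606))
```

View pics/w3.png

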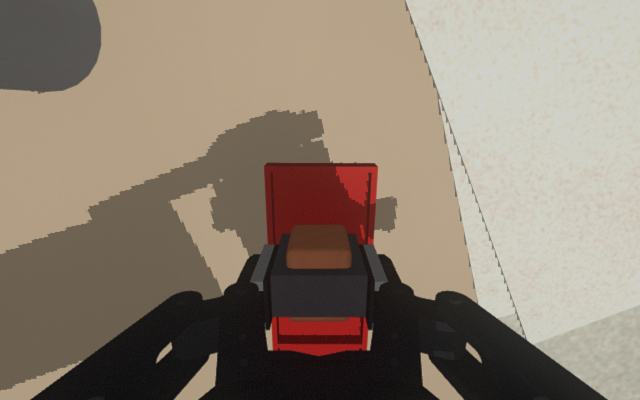

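Tray end corners seen at (265,164) and (377,164), 2–3 px off prediction, so the tray is aligned and centred at about (0.647,0.182). Lower and release.

```bash
python3 -m jog '[{"tx":0.2,"ty":0.2,"tz":3,"rx":0,"ry":0,"rz":0,"fingers":3},{"tx":0.2,"ty":0.2,"tz":4.5,"rx":0,"ry":0,"rz":0,"fingers":3},{"tx":0.2,"ty":0.2,"tz":5.2,"rx":0,"ry":0,"rz":0,"fingers":3},{"tx":0.2,"ty":0.2,"tz":5.4,"rx":0,"ry":0,"rz":0,"fingers":3},{"tx":0.2,"ty":0.2,"tz":5.4,"rx":0,"ry":0,"rz":0,"fingers":3}]'
python3 -m jog '[{"tx":0,"ty":0,"tz":0,"rx":0,"ry":0,"rz":0,"fingers":6.5},{"tx":0,"ty":0,"tz":0,"rx":0,"ry":0,"rz":0,"fingers":6.5},{"tx":0,"ty":0,"tz":0,"rx":0,"ry":0,"rz":0,"fingers":6.5},{"tx":0,"ty":0,"tz":-2,"rx":0,"ry":0,"rz":0,"fingers":6.5},{"tx":0,"ty":0,"tz":-6,"rx":0,"ry":0,"rz":0,"fingers":6.5},{"tx":0,"ty":0,"tz":-10,"rx":0,"ry":0,"rz":0,"fingers":8.5},{"tx":0,"ty":0,"tz":-10,"rx":0,"ry":0,"rz":0,"fingers":8.5}]'
```

```text
time: 4.27
eef_pos: [0.6616, 0.2513, 0.017]
orientation: [2.438, 1.982, 0.0]
wrist_force: [-0.1, 0.5, -3.2]
grip_width: 0.0397
grasp_force: 42.9
time: 4.85
eef_pos: [0.6653, 0.2517, 0.1265]
orientation: [2.433, 1.977, 0.021]
wrist_force: [1.4, 0.4, 2.3]
grip_width: 0.0846
grasp_force: 0.0
```

```bash
cat > d.py <<'E'
import sys
from h import *
o=r.get_obs();M=R.from_rotvec(o['orientation']).as_matrix()
t=np.array([float(a) for a in sys.argv[1:4]])
y=np.degrees(np.arctan2(M[1,1],M[0,1]))
print('pos',o['eef_pos'].round(4),'yaw',y.round(1),'dtool cm',((M.T@(t-o['eef_pos']))*100).round(2))
E
python3 -m jog '[{"tx":-13.8,"ty":-15.9,"tz":0,"rx":0,"ry":0,"rz":0,"fingers":8.5},{"tx":-13.8,"ty":-15.9,"tz":0,"rx":0,"ry":0,"rz":0,"fingers":8.5},{"tx":-13.8,"ty":-15.9,"tz":0,"rx":0,"ry":0,"rz":0,"fingers":8.5},{"tx":-13.8,"ty":-15.9,"tz":0,"rx":0,"ry":0,"rz":0,"fingers":8.5},{"tx":-13.8,"ty":-15.9,"tz":0,"rx":0,"ry":0,"rz":0,"fingers":8.5},{"tx":-13.8,"ty":-15.9,"tz":0,"rx":0,"ry":0,"rz":0,"fingers":8.5},{"tx":-13.8,"ty":-15.9,"tz":0,"rx":0,"ry":0,"rz":0,"fingers":8.5},{"tx":-13.8,"ty":-15.9,"tz":0,"rx":0,"ry":0,"rz":0,"fingers":8.5},{"tx":-13.8,"ty":-15.9,"tz":0,"rx":0,"ry":0,"rz":0,"fingers":8.5}]'
python3 d.py .478 .149 .012
```

```text
time: 5.6
eef_pos: [0.4796, 0.1488, 0.1169]
orientation: [2.437, 1.98, 0.003]
wrist_force: [0.2, -0.3, -0.2]
grip_width: 0.0845
grasp_force: 0.0
pos [0.4796 0.1488 0.1169] yaw -11.8 dtool cm [-0.02 -0.18 10.49]
```

```bash
python3 -m jog '[{"tx":0,"ty":-0.1,"tz":4,"rx":0,"ry":0,"rz":0,"fingers":8.5},{"tx":0,"ty":-0.1,"tz":8,"rx":0,"ry":0,"rz":0,"fingers":8.5},{"tx":0,"ty":-0.1,"tz":10.3,"rx":0,"ry":0,"rz":0,"fingers":8.5},{"tx":0,"ty":-0.1,"tz":10.3,"rx":0,"ry":0,"rz":0,"fingers":8.5},{"tx":0,"ty":-0.1,"tz":10.3,"rx":0,"ry":0,"rz":0,"fingers":2.5},{"tx":0,"ty":-0.1,"tz":10.3,"rx":0,"ry":0,"rz":0,"fingers":2.5},{"tx":0,"ty":-0.1,"tz":10.3,"rx":0,"ry":0,"rz":0,"fingers":2.5},{"tx":0,"ty":-0.1,"tz":10.3,"rx":0,"ry":0,"rz":0,"fingers":2.5},{"tx":0,"ty":-0.1,"tz":10.3,"rx":0,"ry":0,"rz":0,"fingers":2.5},{"tx":0,"ty":-0.1,"tz":10.3,"rx":0,"ry":0,"rz":0,"fingers":2.5}]' 30; python3 d.py .647 .182 .075
```

```text
time: 6.43
eef_pos: [0.4781, 0.1488, 0.0148]
orientation: [2.437, 1.98, 0.004]
wrist_force: [-0.4, 1.2, 5.6]
grip_width: 0.0353
grasp_force: 29.4
pos [0.4781 0.1488 0.0148] yaw -11.8 dtool cm [ 6.71 15.87 -5.96]
```

```bash
python3 -m jog '[{"tx":0,"ty":0,"tz":-3,"rx":0,"ry":0,"rz":0,"fingers":2.5},{"tx":0.5,"ty":1.5,"tz":-6,"rx":0,"ry":0,"rz":0,"fingers":2.5},{"tx":2,"ty":5,"tz":-6,"rx":0,"ry":0,"rz":0,"fingers":2.5},{"tx":4,"ty":9,"tz":-6,"rx":0,"ry":0,"rz":0,"fingers":2.5},{"tx":5.5,"ty":12.5,"tz":-6,"rx":0,"ry":0,"rz":0,"fingers":2.5},{"tx":6.7,"ty":15.9,"tz":-6,"rx":0,"ry":0,"rz":0,"fingers":2.5},{"tx":6.7,"ty":15.9,"tz":-6,"rx":0,"ry":0,"rz":0,"fingers":2.5},{"tx":6.7,"ty":15.9,"tz":-3,"rx":0,"ry":0,"rz":0,"fingers":2.5},{"tx":6.7,"ty":15.9,"tz":-1.3,"rx":0,"ry":0,"rz":0,"fingers":2.5},{"tx":6.7,"ty":15.9,"tz":-0.6,"rx":0,"ry":0,"rz":0,"fingers":2.5},{"tx":6.7,"ty":15.9,"tz":-0.4,"rx":0,"ry":0,"rz":0,"fingers":2.5},{"tx":6.7,"ty":15.9,"tz":-0.4,"rx":0,"ry":0,"rz":0,"fingers":2.5}]'
python3 -m jog '[{"tx":0,"ty":0,"tz":0,"rx":0,"ry":0,"rz":0,"fingers":6.5},{"tx":0,"ty":0,"tz":0,"rx":0,"ry":0,"rz":0,"fingers":6.5},{"tx":0,"ty":0,"tz":0,"rx":0,"ry":0,"rz":0,"fingers":6.5},{"tx":0,"ty":0,"tz":-2,"rx":0,"ry":0,"rz":0,"fingers":6.5},{"tx":0,"ty":0,"tz":-6,"rx":0,"ry":0,"rz":0,"fingers":6.5},{"tx":0,"ty":0,"tz":-10,"rx":0,"ry":0,"rz":0,"fingers":8.5},{"tx":0,"ty":0,"tz":-10,"rx":0,"ry":0,"rz":0,"fingers":8.5}]'; python3 d.py .451 -.142 .12
```

```text
time: 7.43
eef_pos: [0.6464, 0.1817, 0.0187]
orientation: [2.438, 1.981, 0.001]
wrist_force: [0.2, 0.1, -1.2]
grip_width: 0.0353
grasp_force: 31.1
time: 8.02
eef_pos: [0.6498, 0.1821, 0.1265]
orientation: [2.432, 1.976, 0.019]
wrist_force: [0.8, 0.7, 1.1]
grip_width: 0.0846
grasp_force: 0.0
pos [0.6498 0.1821 0.1265] yaw -11.8 dtool cm [-35.79 -12.84   0.32]
```

```bash
python3 -m jog '[{"tx":-35,"ty":-12.8,"tz":-5,"rx":0,"ry":0,"rz":-4,"fingers":8.5},{"tx":-35,"ty":-12.8,"tz":-5,"rx":0,"ry":0,"rz":-4,"fingers":8.5},{"tx":-35,"ty":-12.8,"tz":-5,"rx":0,"ry":0,"rz":-4,"fingers":8.5},{"tx":-35,"ty":-12.8,"tz":-5,"rx":0,"ry":0,"rz":-4,"fingers":8.5},{"tx":-35,"ty":-12.8,"tz":-5,"rx":0,"ry":0,"rz":-4,"fingers":8.5},{"tx":-35,"ty":-12.8,"tz":-5,"rx":0,"ry":0,"rz":-4,"fingers":8.5},{"tx":-35,"ty":-12.8,"tz":-5,"rx":0,"ry":0,"rz":-4,"fingers":8.5},{"tx":-35,"ty":-12.8,"tz":-5,"rx":0,"ry":0,"rz":-4,"fingers":8.5},{"tx":-35,"ty":-12.8,"tz":-5,"rx":0,"ry":0,"rz":-4,"fingers":8.5},{"tx":-35,"ty":-12.8,"tz":-5,"rx":0,"ry":0,"rz":-4,"fingers":8.5},{"tx":-35,"ty":-12.8,"tz":-5,"rx":0,"ry":0,"rz":-4,"fingers":8.5},{"tx":-35,"ty":-12.8,"tz":-5,"rx":0,"ry":0,"rz":-4,"fingers":8.5}]'
python3 - <<'E'
from h import *
import pickle
f=grab('wrist');save(f,'w4.png');pickle.dump(f,open('w4.pkl','wb'))
for p in((.451,-.142,.045),(.463,-.242,.045),(.638,-.166,.014)):print(proj(f,p))
E
```

```text
time: 9.02
eef_pos: [0.4497, -0.1345, 0.1674]
orientation: [2.368, 2.064, 0.001]
wrist_force: [1.1, -0.4, -0.7]
grip_width: 0.0853
grasp_force: 0.0
(np.float64(320.84767530492684), np.float64(201.45014022397265))
(np.float64(346.30436586600615), np.float64(295.70460670687794))
(np.float64(510.58740327040806), np.float64(190.8749363666809))
```

View pics/w4.png

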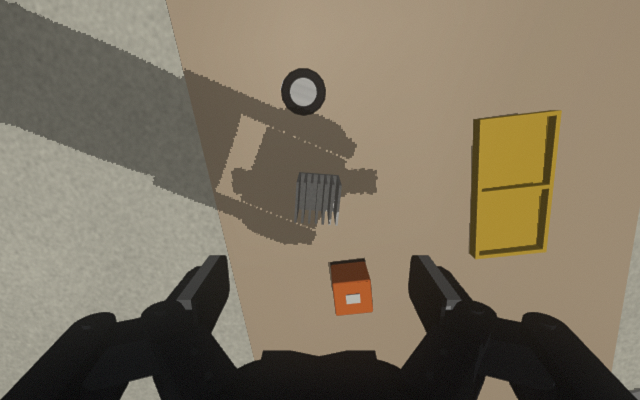

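Heatsink fins span (297–340,172–222), square to the tool; relay top centre is (352,298), turned about +6° relative to the tool; yellow rim corners are (474,119), (560,111), (545,249), (470,258).

```bash
python3 - <<'E'
from h import *
import pickle
f=pickle.load(open('w4.pkl','rb'))
print('relay',cast(f,352,298,.045),'heat',cast(f,318.5,203,.045),'black',cast(f,303,92,.052))
c=np.array([cast(f,*p,.014)[:2] for p in((474,119),(560,111),(545,249),(470,258))]);print(c.round(4),c.mean(0),np.linalg.norm(np.diff(c,axis=0),axis=1))
E
python3 d.py .450 -.143 .012
```

```text
relay [ 0.46830989 -0.24537369  0.045     ] heat [ 0.4487159  -0.14315766  0.045     ] black [ 0.44926791 -0.04851652  0.052     ]
[[ 0.6013 -0.0914]
 [ 0.6798 -0.0949]
 [ 0.6767 -0.2351]
 [ 0.5985 -0.235 ]] [ 0.63907267 -0.16410881] [0.07850485 0.14025633 0.07813586]
pos [ 0.4499 -0.134   0.1672] yaw -7.8 dtool cm [-0.9   0.13 15.52]
```

```bash
python3 -m jog '[{"tx":-0.9,"ty":0.1,"tz":4,"rx":0,"ry":0,"rz":0,"fingers":8.5},{"tx":-0.9,"ty":0.1,"tz":8,"rx":0,"ry":0,"rz":0,"fingers":8.5},{"tx":-0.9,"ty":0.1,"tz":12,"rx":0,"ry":0,"rz":0,"fingers":8.5},{"tx":-0.9,"ty":0.1,"tz":15.4,"rx":0,"ry":0,"rz":0,"fingers":8.5},{"tx":-0.9,"ty":0.1,"tz":15.4,"rx":0,"ry":0,"rz":0,"fingers":8.5},{"tx":-0.9,"ty":0.1,"tz":15.4,"rx":0,"ry":0,"rz":0,"fingers":3},{"tx":-0.9,"ty":0.1,"tz":15.4,"rx":0,"ry":0,"rz":0,"fingers":3},{"tx":-0.9,"ty":0.1,"tz":15.4,"rx":0,"ry":0,"rz":0,"fingers":3},{"tx":-0.9,"ty":0.1,"tz":15.4,"rx":0,"ry":0,"rz":0,"fingers":3},{"tx":-0.9,"ty":0.1,"tz":15.4,"rx":0,"ry":0,"rz":0,"fingers":3},{"tx":-0.9,"ty":0.1,"tz":15.4,"rx":0,"ry":0,"rz":0,"fingers":3}]' 30; python3 d.py .632 .1135 .12
```

```text
time: 9.98
eef_pos: [0.4503, -0.1441, 0.0154]
orientation: [2.365, 2.063, 0.002]
wrist_force: [-0.8, 1.4, 8.8]
grip_width: 0.0393
grasp_force: 30.1
pos [ 0.4503 -0.1441  0.0154] yaw -7.8 dtool cm [ 27.98  14.53 -10.45]
```

```bash
python3 -m jog '[{"tx":0,"ty":0,"tz":-3,"rx":0,"ry":0,"rz":0,"fingers":3},{"tx":0,"ty":0,"tz":-7,"rx":0,"ry":0,"rz":0,"fingers":3},{"tx":2,"ty":1,"tz":-10,"rx":0,"ry":0,"rz":2,"fingers":3},{"tx":5.5,"ty":3,"tz":-10.5,"rx":0,"ry":0,"rz":4,"fingers":3},{"tx":9,"ty":5,"tz":-10.5,"rx":0,"ry":0,"rz":4,"fingers":3},{"tx":12.5,"ty":7,"tz":-10.5,"rx":0,"ry":0,"rz":4,"fingers":3},{"tx":16,"ty":9,"tz":-10.5,"rx":0,"ry":0,"rz":4,"fingers":3},{"tx":19.5,"ty":10.5,"tz":-10.5,"rx":0,"ry":0,"rz":4,"fingers":3},{"tx":23,"ty":12,"tz":-10.5,"rx":0,"ry":0,"rz":4,"fingers":3},{"tx":26,"ty":13.5,"tz":-10.5,"rx":0,"ry":0,"rz":4,"fingers":3},{"tx":28,"ty":14.5,"tz":-10.5,"rx":0,"ry":0,"rz":4,"fingers":3},{"tx":28,"ty":14.5,"tz":-8,"rx":0,"ry":0,"rz":4,"fingers":3}]'; python3 -m jog '[{"tx":0,"ty":0,"tz":0,"rx":0,"ry":0,"rz":0,"fingers":3}]'; python3 d.py .632 .1135 .0194;  python3 - <<'E'
from h import *
f=grab('wrist');save(f,'w5.png')
E
```

```text
time: 10.98
eef_pos: [0.6349, 0.1179, 0.0987]
orientation: [2.429, 1.981, 0.015]
wrist_force: [1.1, -0.5, -0.4]
grip_width: 0.0398
grasp_force: 31.6
time: 11.07
eef_pos: [0.6295, 0.1151, 0.0906]
orientation: [-2.434, -1.981, 0.006]
wrist_force: [-1.6, -1.2, -3.2]
grip_width: 0.0398
grasp_force: 31.4
pos [0.6295 0.1151 0.0906] yaw -11.7 dtool cm [-0.1   0.31  7.12]
```

View pics/w5.png

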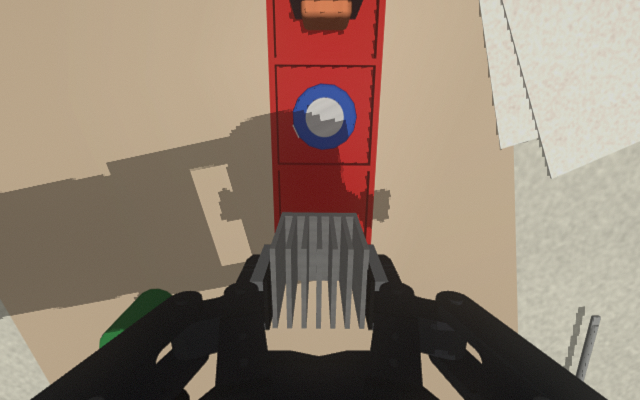

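Blue can stands upright in the middle compartment at (324,117), the transformer beyond it; heatsink held square at (318,270).

```bash
python3 -m jog '[{"tx":0,"ty":0.2,"tz":3,"rx":0,"ry":0,"rz":0,"fingers":3},{"tx":0,"ty":0.2,"tz":5,"rx":0,"ry":0,"rz":0,"fingers":3},{"tx":0,"ty":0.2,"tz":6.2,"rx":0,"ry":0,"rz":0,"fingers":3},{"tx":0,"ty":0.2,"tz":6.8,"rx":0,"ry":0,"rz":0,"fingers":3},{"tx":0,"ty":0.2,"tz":6.8,"rx":0,"ry":0,"rz":0,"fingers":3}]'; python3 d.py .632 .1135 .0194
```

```text
time: 11.53
eef_pos: [0.6328, 0.1131, 0.0254]
orientation: [-2.439, -1.98, 0.001]
wrist_force: [-0.3, 0.7, -0.4]
grip_width: 0.0395
grasp_force: 31.5
pos [0.6328 0.1131 0.0254] yaw -11.8 dtool cm [ 0.03 -0.09  0.6 ]
```

```bash
python3 -m jog '[{"tx":0,"ty":0,"tz":0.4,"rx":0,"ry":0,"rz":0,"fingers":3},{"tx":0,"ty":0,"tz":0.6,"rx":0,"ry":0,"rz":0,"fingers":3},{"tx":0,"ty":0,"tz":0.6,"rx":0,"ry":0,"rz":0,"fingers":3},{"tx":0,"ty":0,"tz":0.6,"rx":0,"ry":0,"rz":0,"fingers":6.5},{"tx":0,"ty":0,"tz":0.6,"rx":0,"ry":0,"rz":0,"fingers":6.5},{"tx":0,"ty":0,"tz":0.6,"rx":0,"ry":0,"rz":0,"fingers":6.5},{"tx":0,"ty":0,"tz":-2,"rx":0,"ry":0,"rz":0,"fingers":6.5},{"tx":0,"ty":0,"tz":-6,"rx":0,"ry":0,"rz":0,"fingers":6.5},{"tx":0,"ty":0,"tz":-9,"rx":0,"ry":0,"rz":0,"fingers":8.5},{"tx":0,"ty":0,"tz":-9,"rx":0,"ry":0,"rz":0,"fingers":8.5}]'; python3 d.py .4735 .053 .12
```

```text
time: 12.37
eef_pos: [0.6359, 0.1136, 0.1227]
orientation: [2.432, 1.977, 0.014]
wrist_force: [0.5, -0.1, 1.1]
grip_width: 0.0842
grasp_force: 0.0
pos [0.6359 0.1136 0.1227] yaw -11.8 dtool cm [ -9.26 -14.66   0.08]
```

Now green.

```bash
python3 -m jog '[{"tx":-9.3,"ty":-14.5,"tz":0,"rx":0,"ry":0,"rz":-7,"fingers":8.5},{"tx":-9.3,"ty":-14.5,"tz":0,"rx":0,"ry":0,"rz":-10,"fingers":8.5},{"tx":-9.3,"ty":-14.5,"tz":0,"rx":0,"ry":0,"rz":-10,"fingers":8.5},{"tx":-9.3,"ty":-14.5,"tz":0,"rx":0,"ry":0,"rz":-10,"fingers":8.5},{"tx":-9.3,"ty":-14.5,"tz":0,"rx":0,"ry":0,"rz":-10,"fingers":8.5},{"tx":-9.3,"ty":-14.5,"tz":0,"rx":0,"ry":0,"rz":-10,"fingers":8.5},{"tx":-9.3,"ty":-14.5,"tz":0,"rx":0,"ry":0,"rz":-10,"fingers":8.5},{"tx":-9.3,"ty":-14.5,"tz":0,"rx":0,"ry":0,"rz":-10,"fingers":8.5}]'; python3 d.py .4735 .053 .014
```

```text
time: 13.03
eef_pos: [0.4735, 0.0523, 0.1157]
orientation: [2.255, 2.185, 0.002]
wrist_force: [0.9, -0.4, 0.2]
grip_width: 0.0849
grasp_force: 0.0
pos [0.4735 0.0523 0.1157] yaw -1.8 dtool cm [ 0.07 -0.02 10.17]
```

```bash
python3 -m jog '[{"tx":0.1,"ty":0,"tz":4,"rx":0,"ry":0,"rz":0,"fingers":8.5},{"tx":0.1,"ty":0,"tz":8,"rx":0,"ry":0,"rz":0,"fingers":8.5},{"tx":0.1,"ty":0,"tz":10.2,"rx":0,"ry":0,"rz":0,"fingers":8.5},{"tx":0.1,"ty":0,"tz":10.2,"rx":0,"ry":0,"rz":0,"fingers":8.5},{"tx":0.1,"ty":0,"tz":10.2,"rx":0,"ry":0,"rz":0,"fingers":2.5},{"tx":0.1,"ty":0,"tz":10.2,"rx":0,"ry":0,"rz":0,"fingers":2.5},{"tx":0.1,"ty":0,"tz":10.2,"rx":0,"ry":0,"rz":0,"fingers":2.5},{"tx":0.1,"ty":0,"tz":10.2,"rx":0,"ry":0,"rz":0,"fingers":2.5},{"tx":0.1,"ty":0,"tz":10.2,"rx":0,"ry":0,"rz":0,"fingers":2.5},{"tx":0.1,"ty":0,"tz":10.2,"rx":0,"ry":0,"rz":0,"fingers":2.5}]' 30; python3 d.py .640 -.130 .095
```

```text
time: 13.87
eef_pos: [0.473, 0.0531, 0.0147]
orientation: [2.255, 2.185, 0.003]
wrist_force: [-0.6, 0.7, 6.6]
grip_width: 0.0355
grasp_force: 29.3
pos [0.473  0.0531 0.0147] yaw -1.8 dtool cm [-17.78  17.29  -7.97]
```

```bash
python3 -m jog '[{"tx":0,"ty":0,"tz":-3,"rx":0,"ry":0,"rz":0,"fingers":2.5},{"tx":0,"ty":1,"tz":-7,"rx":0,"ry":0,"rz":0,"fingers":2.5},{"tx":-1,"ty":3,"tz":-8,"rx":0,"ry":0,"rz":0,"fingers":2.5},{"tx":-3,"ty":6,"tz":-8,"rx":0,"ry":0,"rz":0,"fingers":2.5},{"tx":-6,"ty":9,"tz":-8,"rx":0,"ry":0,"rz":0,"fingers":2.5},{"tx":-9,"ty":11.5,"tz":-8,"rx":0,"ry":0,"rz":0,"fingers":2.5},{"tx":-12,"ty":14,"tz":-8,"rx":0,"ry":0,"rz":0,"fingers":2.5},{"tx":-15,"ty":16,"tz":-8,"rx":0,"ry":0,"rz":0,"fingers":2.5},{"tx":-17.8,"ty":17.3,"tz":-8,"rx":0,"ry":0,"rz":0,"fingers":2.5},{"tx":-17.8,"ty":17.3,"tz":-8,"rx":0,"ry":0,"rz":0,"fingers":2.5},{"tx":-17.8,"ty":17.3,"tz":-4,"rx":0,"ry":0,"rz":0,"fingers":2.5},{"tx":-17.8,"ty":17.3,"tz":-4,"rx":0,"ry":0,"rz":0,"fingers":2.5}]';  python3 d.py .640 -.130 .0187;  python3 - <<'E'
from h import *
f=grab('wrist');save(f,'w6.png')
for p in((.6013,-.093,.014),(.676,-.095,.014)):print(proj(f,p))
E
```

```text
time: 14.87
eef_pos: [0.6364, -0.1295, 0.0479]
orientation: [-2.251, -2.179, 0.006]
wrist_force: [-1.1, 1.2, -3.6]
grip_width: 0.0353
grasp_force: 30.5
pos [ 0.6364 -0.1295  0.0479] yaw -1.9 dtool cm [-0.05  0.39  2.92]
(np.float64(257.08315692065577), np.float64(175.83412199396614))
(np.float64(385.0105071218663), np.float64(175.50847247694776))
```

View pics/w6.png

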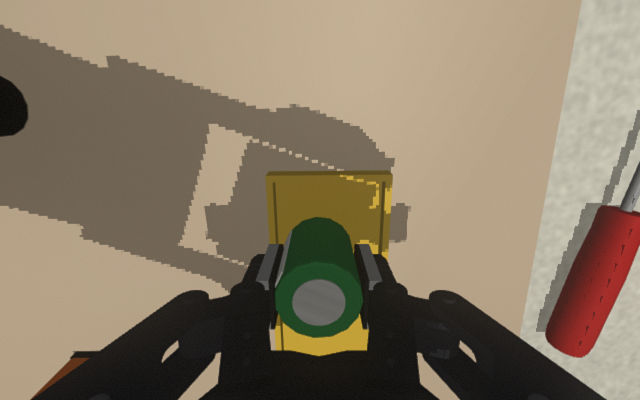

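Yellow rim far corners are at (267,172) and (392,172), about 5 mm further out than estimated; can held upright at (318,290). Correct in x and lower.

```bash
python3 -m jog '[{"tx":0.1,"ty":0.3,"tz":1.5,"rx":0,"ry":0,"rz":0,"fingers":2.5},{"tx":0.1,"ty":0.3,"tz":2.2,"rx":0,"ry":0,"rz":0,"fingers":2.5},{"tx":0.1,"ty":0.3,"tz":2.5,"rx":0,"ry":0,"rz":0,"fingers":2.5},{"tx":0.1,"ty":0.3,"tz":2.5,"rx":0,"ry":0,"rz":0,"fingers":2.5}]';  python3 d.py .6435 -.129 .0187;  python3 - <<'E'
from h import *
f=grab('wrist');save(f,'w7.png')
hsv=cv2.cvtColor(f['color'],cv2.COLOR_RGB2HSV)
m=cv2.inRange(hsv,(18,120,40),(35,255,255))
for v in range(140,230,6):
    u=np.where(m[v,200:450])[0]
    if len(u)>20: print(v,u.min()+200,u.max()+200)
E
```

```text
time: 15.25
eef_pos: [0.6422, -0.129, 0.0281]
orientation: [-2.255, -2.186, 0.0]
wrist_force: [0.4, -0.5, -0.1]
grip_width: 0.0349
grasp_force: 30.5
pos [ 0.6422 -0.129   0.0281] yaw -1.8 dtool cm [-0.    0.13  0.94]
182 250 387
188 248 389
194 248 388
200 249 388
206 249 388
212 250 387
218 250 387
224 251 387
```

```bash
python3 -m jog '[{"tx":0,"ty":0,"tz":0.6,"rx":0,"ry":0,"rz":0,"fingers":2.5},{"tx":0,"ty":0,"tz":0.9,"rx":0,"ry":0,"rz":0,"fingers":2.5},{"tx":0,"ty":0,"tz":0.9,"rx":0,"ry":0,"rz":0,"fingers":2.5},{"tx":0,"ty":0,"tz":0.9,"rx":0,"ry":0,"rz":0,"fingers":6.5},{"tx":0,"ty":0,"tz":0.9,"rx":0,"ry":0,"rz":0,"fingers":6.5},{"tx":0,"ty":0,"tz":0.9,"rx":0,"ry":0,"rz":0,"fingers":6.5},{"tx":0,"ty":0,"tz":-2,"rx":0,"ry":0,"rz":0,"fingers":6.5},{"tx":0,"ty":0,"tz":-6,"rx":0,"ry":0,"rz":0,"fingers":6.5},{"tx":0,"ty":0,"tz":-9,"rx":0,"ry":0,"rz":0,"fingers":8.5},{"tx":0,"ty":0,"tz":-9,"rx":0,"ry":0,"rz":0,"fingers":8.5}]'; python3 d.py .468 -.245 .12
```

```text
time: 16.13
eef_pos: [0.645, -0.1303, 0.1258]
orientation: [2.248, 2.179, 0.008]
wrist_force: [0.5, -0.8, 1.0]
grip_width: 0.0845
grasp_force: 0.0
pos [ 0.645  -0.1303  0.1258] yaw -1.8 dtool cm [-12.02 -17.34   0.43]
```

```bash
python3 -m jog '[{"tx":-12,"ty":-17.2,"tz":0,"rx":0,"ry":0,"rz":0,"fingers":8.5},{"tx":-12,"ty":-17.2,"tz":0,"rx":0,"ry":0,"rz":0,"fingers":8.5},{"tx":-12,"ty":-17.2,"tz":0,"rx":0,"ry":0,"rz":0,"fingers":8.5},{"tx":-12,"ty":-17.2,"tz":0,"rx":0,"ry":0,"rz":0,"fingers":8.5},{"tx":-12,"ty":-17.2,"tz":0,"rx":0,"ry":0,"rz":0,"fingers":8.5},{"tx":-12,"ty":-17.2,"tz":0,"rx":0,"ry":0,"rz":0,"fingers":8.5},{"tx":-12,"ty":-17.2,"tz":0,"rx":0,"ry":0,"rz":0,"fingers":8.5},{"tx":-12,"ty":-17.2,"tz":0,"rx":0,"ry":0,"rz":0,"fingers":8.5},{"tx":-12,"ty":-17.2,"tz":0,"rx":0,"ry":0,"rz":0,"fingers":8.5}]';python3 - <<'E'
from h import *
f=grab('wrist');save(f,'w8.png');print(proj(f,(.468,-.245,.045)))
E
python3 d.py .468 -.245 .012
```

```text
time: 16.88
eef_pos: [0.4675, -0.2433, 0.1183]
orientation: [2.255, 2.187, 0.0]
wrist_force: [0.3, 0.4, 0.0]
grip_width: 0.0851
grasp_force: 0.0
(np.float64(319.1340070696562), np.float64(213.62221313959722))
pos [ 0.4675 -0.2431  0.1183] yaw -1.7 dtool cm [-0.19  0.05 10.63]
```

View pics/w8.png

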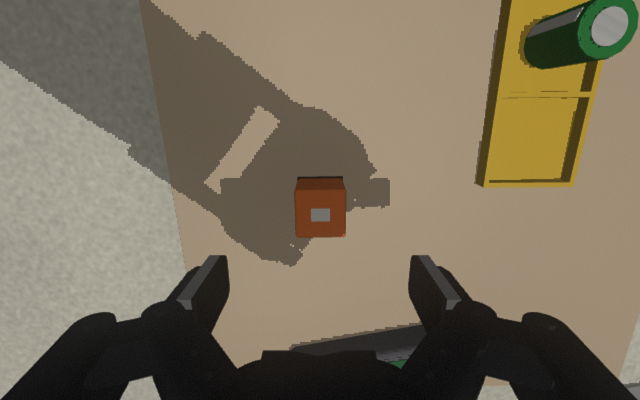

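Relay mark at (320,214) as predicted, square to the tool; green can standing in its compartment. Grip.

```bash
python3 -m jog '[{"tx":-0.2,"ty":0,"tz":4,"rx":0,"ry":0,"rz":0,"fingers":8.5},{"tx":-0.2,"ty":0,"tz":8,"rx":0,"ry":0,"rz":0,"fingers":8.5},{"tx":-0.2,"ty":0,"tz":10.6,"rx":0,"ry":0,"rz":0,"fingers":8.5},{"tx":-0.2,"ty":0,"tz":10.6,"rx":0,"ry":0,"rz":0,"fingers":8.5},{"tx":-0.2,"ty":0,"tz":10.6,"rx":0,"ry":0,"rz":0,"fingers":3},{"tx":-0.2,"ty":0,"tz":10.6,"rx":0,"ry":0,"rz":0,"fingers":3},{"tx":-0.2,"ty":0,"tz":10.6,"rx":0,"ry":0,"rz":0,"fingers":3},{"tx":-0.2,"ty":0,"tz":10.6,"rx":0,"ry":0,"rz":0,"fingers":3},{"tx":-0.2,"ty":0,"tz":10.6,"rx":0,"ry":0,"rz":0,"fingers":3},{"tx":-0.2,"ty":0,"tz":10.6,"rx":0,"ry":0,"rz":0,"fingers":3}]' 30; python3 d.py .640 -.1995 .075
```

```text
time: 17.77
eef_pos: [0.4675, -0.2464, 0.0141]
orientation: [2.254, 2.184, 0.001]
wrist_force: [-0.3, 0.5, 5.9]
grip_width: 0.0377
grasp_force: 30.3
pos [ 0.4675 -0.2464  0.0141] yaw -1.8 dtool cm [ 5.22 17.11 -6.06]
```

```bash
python3 -m jog '[{"tx":0,"ty":0,"tz":-3,"rx":0,"ry":0,"rz":0,"fingers":3},{"tx":0,"ty":2,"tz":-6,"rx":0,"ry":0,"rz":0,"fingers":3},{"tx":1.5,"ty":5.5,"tz":-6,"rx":0,"ry":0,"rz":0,"fingers":3},{"tx":3,"ty":9,"tz":-6,"rx":0,"ry":0,"rz":0,"fingers":3},{"tx":4,"ty":12.5,"tz":-6,"rx":0,"ry":0,"rz":0,"fingers":3},{"tx":5.2,"ty":16,"tz":-6,"rx":0,"ry":0,"rz":0,"fingers":3},{"tx":5.2,"ty":17.1,"tz":-6,"rx":0,"ry":0,"rz":0,"fingers":3},{"tx":5.2,"ty":17.1,"tz":-4,"rx":0,"ry":0,"rz":0,"fingers":3},{"tx":5.2,"ty":17.1,"tz":-2.5,"rx":0,"ry":0,"rz":0,"fingers":3},{"tx":5.2,"ty":17.1,"tz":-2.5,"rx":0,"ry":0,"rz":0,"fingers":3},{"tx":5.2,"ty":17.1,"tz":-2.5,"rx":0,"ry":0,"rz":0,"fingers":3}]'; python3 d.py .6405 -.1995 .0181;  python3 - <<'E'
from h import *
f=grab('wrist');save(f,'w9.png')
E
```

```text
time: 18.68
eef_pos: [0.639, -0.1992, 0.0377]
orientation: [-2.256, -2.186, 0.0]
wrist_force: [0.3, 0.9, 0.1]
grip_width: 0.0373
grasp_force: 30.7
pos [ 0.639  -0.1992  0.0377] yaw -1.8 dtool cm [-0.03  0.15  1.96]
```

View pics/w9.png

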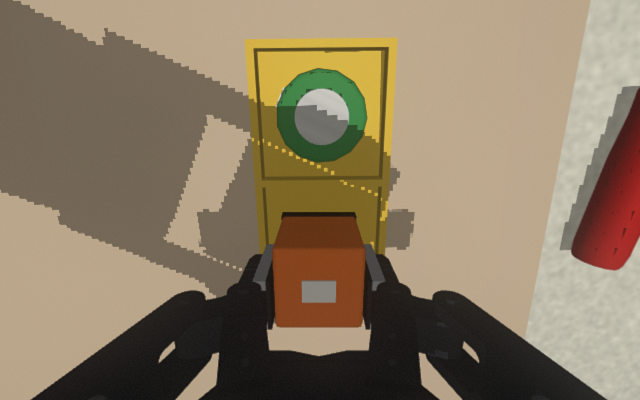

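Green can upright at (322,115); the relay's foot (282–356,215) is inside the second compartment. Lower, release and retreat high.

```bash
python3 -m jog '[{"tx":0,"ty":0.2,"tz":1.2,"rx":0,"ry":0,"rz":0,"fingers":3},{"tx":0,"ty":0.2,"tz":1.7,"rx":0,"ry":0,"rz":0,"fingers":3},{"tx":0,"ty":0.2,"tz":1.9,"rx":0,"ry":0,"rz":0,"fingers":3},{"tx":0,"ty":0.2,"tz":1.9,"rx":0,"ry":0,"rz":0,"fingers":3},{"tx":0,"ty":0.2,"tz":1.9,"rx":0,"ry":0,"rz":0,"fingers":6.5},{"tx":0,"ty":0.2,"tz":1.9,"rx":0,"ry":0,"rz":0,"fingers":6.5},{"tx":0,"ty":0.2,"tz":1.9,"rx":0,"ry":0,"rz":0,"fingers":6.5},{"tx":0,"ty":0.2,"tz":-2,"rx":0,"ry":0,"rz":0,"fingers":6.5},{"tx":0,"ty":0.2,"tz":-6,"rx":0,"ry":0,"rz":0,"fingers":6.5},{"tx":0,"ty":0.2,"tz":-10,"rx":0,"ry":0,"rz":0,"fingers":8.5},{"tx":0,"ty":0.2,"tz":-14,"rx":0,"ry":0,"rz":0,"fingers":8.5},{"tx":0,"ty":0.2,"tz":-18,"rx":0,"ry":0,"rz":0,"fingers":8.5}]'
python3 -m jog '[{"tx":5,"ty":-4,"tz":0,"rx":0,"ry":0,"rz":0,"fingers":8.5},{"tx":8,"ty":-7,"tz":0,"rx":0,"ry":0,"rz":0,"fingers":8.5},{"tx":12,"ty":-10,"tz":0,"rx":0,"ry":0,"rz":0,"fingers":8.5},{"tx":15,"ty":-14,"tz":0,"rx":0,"ry":0,"rz":0,"fingers":8.5},{"tx":15,"ty":-14,"tz":0,"rx":0,"ry":0,"rz":0,"fingers":8.5},{"tx":15,"ty":-14,"tz":0,"rx":0,"ry":0,"rz":0,"fingers":8.5}]'
python3 - <<'E'
from h import *
a=grab('wrist')['color'];b=grab('side')['color']
cv2.imwrite('pics/fin.png',np.vstack([cv2.resize(a,(480,300)),cv2.resize(b[100:300,180:500],(480,300))])[:,:,::-1])
E
```

```text
time: 19.73
eef_pos: [0.6408, -0.1991, 0.2196]
orientation: [2.256, 2.186, 0.0]
wrist_force: [0.7, -0.8, 0.4]
grip_width: 0.0852
grasp_force: 0.0
time: 20.23
eef_pos: [0.5016, -0.0407, 0.2174]
orientation: [-2.251, -2.188, 0.001]
wrist_force: [0.1, -0.6, 0.6]
grip_width: 0.0849
grasp_force: 0.0
```

View pics/fin.png

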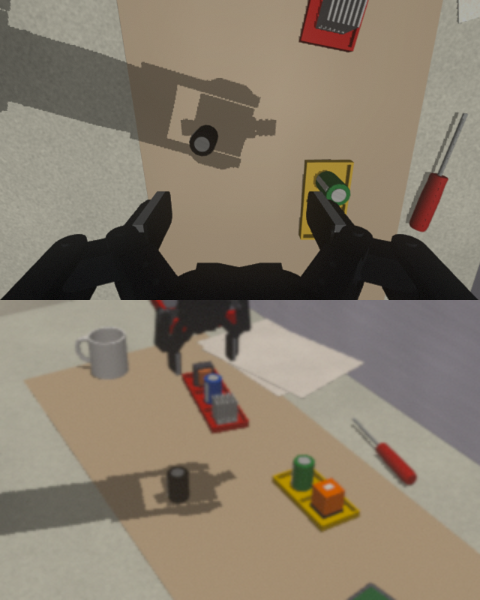

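The side view (lower half) shows the transformer, blue can and heatsink upright in the red tray at (205–225,370–410). The green can (303,470) and relay (327,497) stand in the yellow tray. The black can and mug are where they were, and the arm is clear.

```bash
python3 -c "
from plant import r
print(r.job_done())"
```

```text
the job is handed in; nothing more can be done
None
```

I placed all five parts upright in their trays, released them, and handed the job in at about 20 s of robot time; the final side view confirmed the placements, but the hand-in returned no verdict.

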